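# Power the tank lamp and hold it raised off its ball hitch

### The arm

A 6-joint arm with a two-finger parallel gripper is mounted at the origin on the work surface. World frame = base frame: x ahead of the robot, y to its left, z up, the work surface at z = 0. Lengths are in mm, angles in rad, forces in N, time in s.
With the tool pointing down it reaches from about 400 to 925 mm from the base axis. Payload 12.5 kg.
Tool frame: the origin (TCP) lies at the very end of the fingers, on their centre line; the grasp point (between the pads) lies 19 mm behind it; z points along the fingers, y is the direction in which the jaws open and shut (so a half turn about z gives the same grasp; the last joint's range is limited). The gripper opens to 95 mm and grips with 3 to 60 N. Pads are 20 mm wide; open, the fingers measure 119 mm over their backs; the gripper's body (75 mm by 180 mm) begins 59 mm behind the grasp point.
Start: joints at [-1.314, 0.491, 1.559, -0, 1.092, -0.106], TCP at [221.832, -584.326, 214.661] pointing down, gripper open.
Joint ranges: [-3.1, 3.1], [-0.84, 2.19], [0.05, 2.79], [-1.13, 4.28], [0.06, 2.93], [-2.69, 2.69]. Speed limits (rad/s): [2.22, 2.22, 2.79, 3.14, 3.14, 3.14].

### API

Orientations are given as [roll, pitch, yaw] about the fixed x, y, z axes, in that order (R = Rz(yaw) Ry(pitch) Rx(roll)).
In Python, from cell import env, read_camera, get_calibration gives the robot as it stands.
- The arm moves only by the tool arm_command, never from a script. Its argument "targets" is a list of rows, each a list of 3 entries, a list of its own where there are three numbers: the turn, a rotation vector about the tool's x, y, z in rad, then the shift along the tool's x, y, z in m, then the closure in counts, from 0 (fully open) to 255 (shut). In form: [[[rx, ry, rz], [tx, ty, tz], fingers], ...]. A call has 1 to 8 rows; each row is the pose to reach, as a shift and turn from the pose commanded when the call began, along the tool's axes at that moment; what a row does not reach only later rows make up. A row lasts 1/10 s, in which the tool goes at most 50 mm and 8.59 degrees, less where a joint would pass 70% of its speed; a pose out of reach is approached as far as the arm can. A call with a gripper value outside its range is refused whole. The fingers move at their own pace and stop on an object; the grip force is fixed at half the most. Time passes only in rows, so rows that repeat a pose let the fingers close. It gives the time, the measured TCP pose, the force and the opening at its end, in the units of the state.
- env.state(): the state, without advancing time (a new reading comes with each control period).
- read_camera(name): name is "scene" or "side" or "wrist"; returns (picture, depth): 480x640x3 uint8, blue, green, red; 480x640 float32, mm along the optical axis (not along the pixel's ray), 0 where there is no reading.
- get_calibration(name): a dict with "vfov" (degrees; the focal length in pixels is half the picture's height over the tangent of half this angle, whatever the lens; pixels are square), "cx", "cy" (the principal point, pixels), "world_from_camera" (4x4, takes a point from camera to world coordinates). Camera axes: x right, y down, z forward; pixel columns grow to the right and rows downward; lengths in mm; the calibration is good to about 2 mm. A picture is of the moment at which its call begins: read the wrist's pose just before it. get_calibration takes no time and is no camera call; for the wrist camera it gives the pose at the moment of the call.
- env.job_done(): hands the job in, once; it reports no verdict.
The state is a dict: "t": time; "joints": joint angles; "qvel": joint speeds; "tau": joint torques, N m; "eef_pos": TCP position; "tcp_rot": TCP orientation; "ft_force": force on the tool from outside, world axes, zero at the start; "moment": the same for the moment, N m; "opening": opening from 0.0 (shut) to 1.0 (fully open).
Only numpy, scipy, OpenCV 4.12 (cv2) and the standard library are available. Lean on these libraries where they do the work, as an engineer would, in place of code of your own. Each camera call takes 0.05 s, during which the arm holds its last target.

### The job

Slide the blue battery into the shoe on the tank lamp's base, all the way to the end stop, until the orange spring catch pops up behind it. Then pull the red latch on the lamp arm's coupler sideways against its spring, and only when it is clear lift the arm off its ball and finish still holding it up with the gripper, steady, with the coupler raised about 12 cm (at least 10 cm) from where it rested; do not let go. Leave the battery fitted, and leave the food jar, scraper and pump where they are.

Things in the scene. Friction and masses are not known exactly. Their poses are not given: they have to be found in the camera images.
- dock: Lamp dock, fixed: black base plate 250 (x) x 340 (y) x 12 mm. Origin: centre of its underside, on the table. Its frame turns with it (z up). It carries (mm, dock frame): the ball at x 50, y -130; the arm hinge at y 130, z 55 (hinge axis along x); the aluminium battery shoe, centre line x -75, floor at z 16, running along y from -65 to 81. The white lamp head spans x 15 to 85, y -55 to 85, top at z 71; hinge cheeks reach z 72.
- shoe_load (a point): Where to set the battery into the shoe (dock frame -75, -15, 16 mm): point on the shoe floor under the battery's centre, open from above. Low flared guides (tops 5 mm above the shoe floor) stand 56 mm apart at y 16 and about 63 mm at y -65, so a battery set here with its length along the dock's y drops in. Its axes are the dock's.
- shoe_home (a point): Point on the shoe floor under the centre of a fully home battery (dock frame -75, 50, 16 mm), 65 mm further along the dock's +y than shoe_load. From y 25 to the end stop (face at y 81) two lips 44 mm apart, undersides 9 mm and tops 13 mm above the shoe floor, pass over the battery's flange; the guides there are 56 mm apart. Its axes are the dock's.
- catch (a joint): Orange leaf-spring catch in the shoe floor, hinge at dock y -13, tip at y 17, tip 5 mm above the shoe floor when up. 0 rad = up, 0.18 rad = pressed flush by a battery lying on it (about 1 N). It springs up behind the battery when that is home.
- battery: Loose battery pack, 0.26 to 0.42 kg, blue body with a white band: 40 (x) x 60 (y) x 62 mm tall, with a black bottom flange 52 (x) x 60 (y) x 6 mm. Origin: centre of its underside, z up. Same both ways round. It stands on the table; grip it across its 40 mm sides, 44 mm or more above its underside, so that the fingertips pass over the shoe's lips. It slides along its y.
- ball (a point): Centre of the fixed steel hitch ball (27 mm across, flat underneath), 44 mm above the table.
- lamp_arm (a joint): Angle of the lamp arm about its hinge: 0 rad = down on the ball, grows as the coupler end (260 mm from the hinge) rises; stop at 1.1 rad. It falls back by itself when let go (about 3 N to lift at the coupler). 0.40 rad is 100 mm of lift, 0.48 rad is 120 mm.
- coupler (a point): Top centre of the dark steel coupler (44 x 44 mm) at the arm's free end, straight above the ball; 68 mm above the table when down.
- latch_tab (a point): Grip point of the upright red tab on the latch: tab 14 (dock x) x 24 (dock y) x 52 mm tall, tip 20 mm above this point; the coupler top is 37 mm below it and the latch plate 32 mm below. 105 mm above the table when down. Moves with the latch and the arm; turns with the arm.
- latch (a joint): Travel of the red latch, in m: 0 = its lip is under the ball and locks the arm; pull towards the dock's -x (side of the shoe); free of the ball from about 0.009, stop at 0.016. Spring 4 N at 0, 9 N at the stop; it springs back when let go. Pull it before lifting: a lift against the locked latch is resisted. It rides on the arm, so that the raised tab carries the arm.
- food_jar: Bystander: amber jar with red lid, 62 mm across, 85 mm tall; origin centre of underside. Stands near the battery.
- scraper: Bystander: green scraper lying flat, 22 x 125 x 20 mm; origin at underside.
- pump: Bystander: small grey pump, 50 x 105 x 70 mm; origin at underside.
Things that resemble listed ones, but are neither listed nor needed, are in the scene too. Several things have the shape of the battery; the one meant has the colours described above.

How it is judged:
By the outcome, as a careful person would: the job done as asked, in the order asked, and still so for the second after the job is handed in, while the arm keeps its last pose, push and grip.
It also fails if it takes over 54 s, if anything falls off the work surface, if the arm or the gripper's body presses on something with over 40 N, if the wrist force passes 120 N, or if a joint passes its speed limit or range.

## Working session

There is one attempt and no reset: what is moved stays moved. The work goes in short steps, Python scripts to look and compute and a tool call to move; the robot and the scene stay as the last step left them, time stands still between calls to the robot, and variables do not carry over. Pictures are saved under pics/ and viewed, and the job is handed in when it is done.

Besides the shell and the picture viewer there is one more tool, called after "Call:" as a command line: name --argument value ..., lists and objects as JSON in quotes. arm_command: Moves the arm, as the interface text tells. Its arguments: {"type":"object","properties":{"targets":{"type":"array"}},"required":["targets"]}

```bash
ls; mkdir -p pics; python3 - <<'E'
from cell import env, read_camera, get_calibration
import cv2,numpy as np
print(env.state())
for n in ("scene","side","wrist"):
    c=get_calibration(n); p,d=read_camera(n)
    cv2.imwrite(f"pics/{n}0.png",p); np.savez(f"pics/{n}0.npz",p=p,d=d,W=c["world_from_camera"],f=240/np.tan(np.radians(c["vfov"]/2)),cx=c["cx"],cy=c["cy"])
    print(n,c,(d>0).mean())
E
```

```text
pics
{'t': 0.0, 'joints': array([-1.31361203e+00,  4.91572033e-01,  1.55947601e+00, -2.33637592e-05,
        1.09168827e+00, -1.05607249e-01]), 'qvel': array([ 0.00118049,  0.00115338, -0.000991  ,  0.00023355,  0.00147932,
        0.00087327]), 'tau': array([ 1.12016824e-03, -6.12633133e+01, -2.58177781e+01,  6.92712050e-02,
        4.82102868e-02, -1.10771666e-04]), 'eef_pos': array([ 221.75003426, -584.06670665,  214.04485318]), 'tcp_rot': array([-3.14045319e+00, -9.99485565e-05,  3.62802273e-01]), 'ft_force': array([ 0.23644657, -0.61298605, -0.11124828]), 'moment': array([ 0.02650127,  0.01859321, -0.00742755]), 'opening': 1.0002817871583216}
scene {'vfov': 45.78984719068207, 'cx': 317.21598756481455, 'cy': 226.5205433199489, 'world_from_camera': array([[-8.66611573e-01,  3.93267840e-01, -3.07123406e-01,
         8.53075021e+02],
       [ 4.98769842e-01,  6.64713947e-01, -5.56222990e-01,
         5.05479880e+02],
       [-1.45954025e-02, -6.35213173e-01, -7.72198938e-01,
         9.55107388e+02],
       [ 0.00000000e+00,  0.00000000e+00,  0.00000000e+00,
         1.00000000e+00]
[... 244 characters left out ...]
 -7.74573667e-01,
         7.05291674e+02],
       [-1.67323305e-02, -8.32224895e-01, -5.54185666e-01,
         7.03940067e+02],
       [ 0.00000000e+00,  0.00000000e+00,  0.00000000e+00,
         1.00000000e+00]])} 0.9960611979166667
wrist {'vfov': 71.3038010606578, 'cx': 320.2241750276094, 'cy': 241.25123023336897, 'world_from_camera': array([[ 3.55163798e-01, -8.95778157e-01, -2.67282941e-01,
         2.98099700e+02],
       [-9.34803157e-01, -3.40739045e-01, -1.00199607e-01,
        -5.55452820e+02],
       [-1.31711443e-03,  2.85444210e-01, -9.58394422e-01,
         3.83301714e+02],
       [ 0.00000000e+00,  0.00000000e+00,  0.00000000e+00,
         1.00000000e+00]])} 0.9960514322916667
```

View pics/scene0.png

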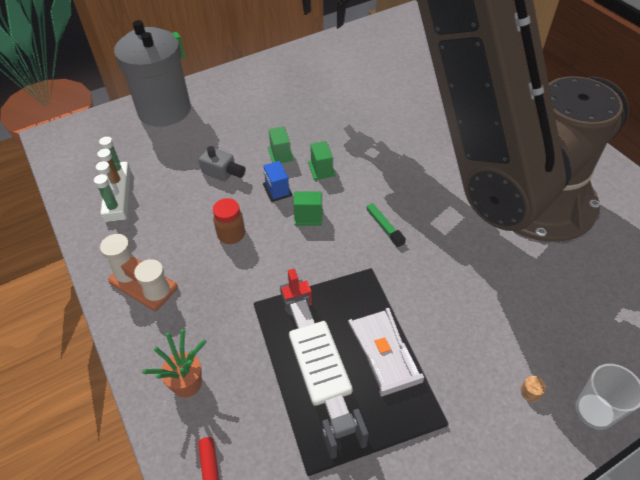

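View pics/side0.png

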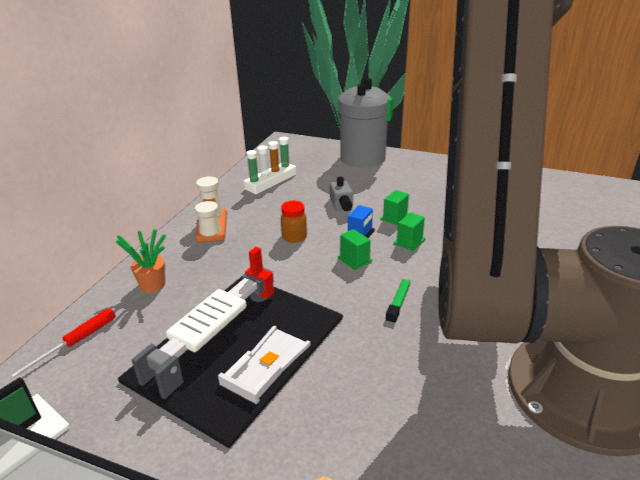

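View pics/wrist0.png

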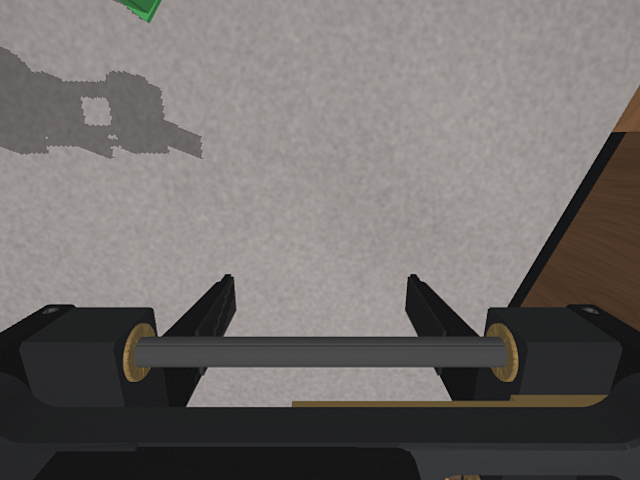

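The scene shows the dock plate with corners around (256,302), (373,270), (446,424) and (308,467). The red tab is at (294,280), the shoe at (385,350) and the blue battery at (277,180), with green decoys and the jar around it.

```bash
cat > h.py <<'E'
import numpy as np,cv2
def load(n):
    z=np.load(f"pics/{n}.npz"); return z
def cloud(z):
    d=z["d"];v,u=np.mgrid[:480,:640]
    P=np.stack([(u-z["cx"])/z["f"]*d,(v-z["cy"])/z["f"]*d,d,np.ones_like(d)],-1)
    return (P@z["W"].T)[...,:3]
def snap(n,tag):
    from cell import read_camera,get_calibration
    c=get_calibration(n); p,d=read_camera(n)
    cv2.imwrite(f"pics/{tag}.png",p); np.savez(f"pics/{tag}.npz",p=p,d=d,W=c["world_from_camera"],f=240/np.tan(np.radians(c["vfov"]/2)),cx=c["cx"],cy=c["cy"])
    return load(tag)
def ray(z,u,v,h):
    r=z["W"][:3,:3]@np.array([(u-z["cx"])/z["f"],(v-z["cy"])/z["f"],1]);o=z["W"][:3,3]
    return o+r*(h-o[2])/r[2]
E
python3 - <<'E'
from h import *
for n in("scene0","side0"):
    z=load(n);X=cloud(z);p=z["p"].astype(int);hsv=cv2.cvtColor(z["p"],cv2.COLOR_BGR2HSV)
    tbl=X[...,2]; print(n,"table z med",np.median(tbl[(abs(tbl)<15)]))
    blk=((p.max(-1)<45)&(abs(tbl-12)<8)&(z["d"]>0)).astype(np.uint8)
    k,l,s,c=cv2.connectedComponentsWithStats(blk); i=1+np.argmax(s[1:,4]); 
    cs,_=cv2.findContours((l==i).astype(np.uint8),cv2.RETR_EXTERNAL,cv2.CHAIN_APPROX_NONE)
    cn=cv2.convexHull(max(cs,key=cv2.contourArea)).reshape(-1,2)
    pts=np.array([ray(z,u,v,12)[:2] for u,v in cn],np.float32)
    r=cv2.minAreaRect(pts); print("rect",r,cv2.boxPoints(r))
    for name,lo,hi in(("blue",(105,120,50),(130,255,255)),("red",(0,180,100),(4,255,255)),("orange",(8,200,180),(18,255,255))):
        m=cv2.inRange(hsv,np.array(lo),np.array(hi)); 
        k,l,s,c=cv2.connectedComponentsWithStats(m)
        for i in range(1,k):
            if s[i,4]>40:
                q=X[l==i]; print(name,s[i],np.median(q,0).round(),q.min(0).round(),q.max(0).round())
                if name=="blue":
                    top=q[abs(q[:,2]-62)<4]; print("top",len(top),cv2.minAreaRect(top[:,:2].astype(np.float32)), top[:,2].mean())
E
```

```text
scene0 table z med -0.07632366048210315
rect ((622.441650390625, 264.14654541015625), (38.92490768432617, 239.8603057861328), 78.87297821044922) [[501.01004 268.19464]
 [736.3613  221.90527]
 [743.8733  260.09845]
 [508.52197 306.38782]]
blue [264 161  26  38 651] [ 502. -303.   58.] [ 474. -356.    3.] [853. 505. 955.]
top 327 ((498.511474609375, -322.8085021972656), (62.780941009521484, 38.78153991699219), 81.19552612304688) 61.210115913449286
red [214 199  24  20 378] [ 644. -259.   85.] [ 619. -288.   79.] [853. 505. 955.]
red [289 270   8  10  60] [616. -20. 125.] [609. -31. 121.] [623.  -9. 128.]
red [299 282  12  12 106] [597. -15.  73.] [586. -29.  69.] [610.  -2.  85.]
red [283 286  10  12  81] [628. -23.  73.] [619. -34.  70.] [635. -11.  77.]
red [199 438  18  42 526] [873. 161.  24.] [853. 126.  18.] [890. 505. 955.]
side0 table z med 0.2424470220320245
rect ((586.8760986328125, 120.4957275390625), (337.7539367675781, 249.6185302734375), 78.72377014160156) [[431.45407  -20.716095]
 [676.2539   -69.52633 ]
 [742.2981   261.70755 ]
 [497.4983   310.5178  ]]
blue [348 205  25  31 509] [ 492. -306.   56.] [ 183. -354.    5.] [519. 705. 704.]
top 233 ((495.4400939941406, -323.6109313964844), (61.63848876953125, 40.196929931640625), 82.5860366821289) 61.51115783805631
red [282 201  22  16 309] [ 638. -251.   84.] [ 183. -287.   67.] [667. 705. 704.]
red [245 247  29  52 628] [606. -13.  74.] [183. -33.  22.] [637. 705. 704.]
red [ 63 308  52  39 696] [870. 179.  21.] [183. 113.  -2.] [901. 705. 704.]
orange [260 352  18  13 125] [516. 134.  19.] [183. 118.  14.] [529. 705. 704.]
```

```bash
python3 - <<'E'
from h import *
for n in("scene0","side0"):
    z=load(n);X=cloud(z);hsv=cv2.cvtColor(z["p"],cv2.COLOR_BGR2HSV)
    m=cv2.inRange(hsv,np.array((50,120,50)),np.array((75,255,255)))
    k,l,s,c=cv2.connectedComponentsWithStats(m)
    for i in range(1,k):
        if s[i,4]>100:
            q=X[(l==i)&(z["d"]>0)]; t=q[abs(q[:,2]-61)<5]
            print(n,s[i],np.median(q,0).round(), [np.round(a,1) for a in cv2.minAreaRect(t[:,:2].astype(np.float32))] if len(t)>20 else '')
E
```

```text
scene0 [272 135  16  10 105] [ 444. -411.   61.] [array([ 440.4, -413.9]), array([31.3, 34.1]), np.float64(68.6)]
scene0 [309 142  26  37 633] [ 385. -309.   50.] [array([ 378.4, -328.5]), array([61.1, 36.3]), np.float64(73.4)]
scene0 [294 192  27  33 865] [ 482. -207.   50.] [array([ 477.6, -216.9]), array([41. , 55.6]), np.float64(59.8)]
scene0 [367 204  28  30 257] [ 350. -122.   13.] 
scene0 [166 330  39  43 303] [840.   3. 103.] [array([845.6,  12.8]), array([ 9.8, 25.8]), np.float64(14.9)]
side0 [ 309    0   33  111 1354] [  993. -1375.   102.] [array([ 1018.7, -1445. ]), array([ 35.7, 278.3]), np.float64(41.9)]
side0 [344   0  24  90 972] [  912. -1579.   130.] [array([  874.3, -1478.1]), array([ 51.4, 307.8]), np.float64(12.3)]
side0 [ 370    0   37   87 1194] [  733. -1396.   197.] [array([  763.6, -1446.2]), array([159.1,  42.4]), np.float64(89.1)]
side0 [386  75  19  46 330] [  691. -1510.   -24.] 
side0 [ 381  190   44   61 1503] [ 395. -343.   41.] [array([ 404.9, -374.3]), array([ 63.5, 175.8]), np.float64(31.9)]
side0 [116 229  49  39 663] [847.  20.  96.] [array([849.1,  17.3]), array([30.5, 23.8]), np.float64(51.1)]
side0 [338 229  34  41 960] [ 469. -205.   40.] [array([ 473.1, -216.2]), array([41.2, 59.8]), np.float64(63.7)]
side0 [392 279  18  28 244] [ 344. -123.   14.] 
side0 [  0 387  36  38 891] [807. 389.  64.] [array([808.3, 391.3]), array([42.3,  4.9]), np.float64(73.2)]
```

Call:
arm_command --targets '[[[0,0,-0.13],[0.044,-0.018,0],60],[[0,0,-0.26],[0.088,-0.037,0],60],[[0,0,-0.39],[0.131,-0.055,0],60],[[0,0,-0.53],[0.175,-0.073,0],60],[[0,0,-0.66],[0.219,-0.092,0],60],[[0,0,-0.79],[0.262,-0.11,0],60],[[0,0,-0.92],[0.306,-0.128,0],60],[[0,0,-1.05],[0.35,-0.146,0],60]]'

```text
t: 0.95
eef_pos: [498.4, -322.0, 214.6]
tcp_rot: [-3.141, 0.0, 1.418]
ft_force: [0.7, -1.0, 0.3]
opening: 0.767
```

```bash
python3 - <<'E'
from h import *
z=snap("wrist","w1")
X=cloud(z);hsv=cv2.cvtColor(z["p"],cv2.COLOR_BGR2HSV)
m=cv2.inRange(hsv,np.array((105,100,40)),np.array((130,255,255)))
q=X[(m>0)&(z["d"]>0)];t=q[abs(q[:,2]-62)<3];print(len(t),t[:,2].mean(),cv2.minAreaRect(t[:,:2].astype(np.float32)),t.mean(0))
E
```

```text
2208 61.04370176690989 ((498.06060791015625, -325.8985595703125), (59.35185241699219, 39.645870208740234), 80.53721618652344) [ 498.46333911 -325.14943455   61.04370177]
```

View pics/w1.png

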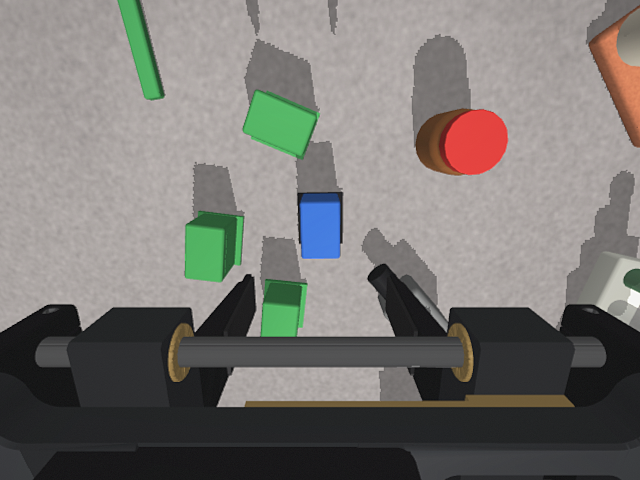

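Call:
arm_command --targets '[[[0,0,0.013],[-0.004,0,0.04],100],[[0,0,0.013],[-0.004,0,0.08],100],[[0,0,0.013],[-0.004,0,0.12],100],[[0,0,0.013],[-0.004,0,0.155],100],[[0,0,0.013],[-0.004,0,0.177],100],[[0,0,0.013],[-0.004,0,0.186],100],[[0,0,0.013],[-0.004,0,0.186],100],[[0,0,0.013],[-0.004,0,0.186],120]]'

```text
t: 1.8
eef_pos: [497.0, -327.9, 29.6]
tcp_rot: [3.141, 0.001, 1.4]
ft_force: [0.5, -1.0, 0.6]
opening: 0.565
```

Call:
arm_command --targets '[[[0,0,0],[0,0,0],255],[[0,0,0],[0,0,0],255],[[0,0,0],[0,0,0],255],[[0,0,0],[0,0,0],255],[[0,0,0],[0,0,0],255],[[0,0,0],[0,0,0],255]]'

```text
t: 2.4
eef_pos: [497.0, -327.9, 29.8]
tcp_rot: [3.14, 0.001, 1.4]
ft_force: [-1.3, 1.1, 7.4]
opening: 0.418
```

Call:
arm_command --targets '[[[0,0,0],[0,0,-0.02],255],[[0,0,0],[0,0,-0.05],255],[[0,0,0],[0,0,-0.09],255],[[0,0,0],[0,0,-0.12],255],[[0,0,0],[0,0,-0.14],255],[[0,0,0],[0,0,-0.14],255]]'

```text
t: 3.0
eef_pos: [497.3, -328.1, 171.4]
tcp_rot: [3.137, 0.002, 1.4]
ft_force: [0.8, 0.3, -2.9]
opening: 0.421
```

```bash
cat >> h.py <<'E'
def totool(goal,yaw=None):
    from cell import env
    from scipy.spatial.transform import Rotation as R
    s=env.state(); M=R.from_euler("xyz",s["tcp_rot"]); 
    d=M.inv().apply(np.array(goal)-s["eef_pos"])
    print("t",s["t"],"pos",s["eef_pos"].round(1),"rot",s["tcp_rot"].round(4),"F",s["ft_force"].round(1),"open",round(s["opening"],3))
    print("tool shift mm",d.round(1)); 
    if yaw is not None: print("rv",(M.inv()*R.from_euler("xyz",[np.pi,0,yaw])).as_rotvec().round(4))
E
python3 - <<'E'
from h import *
totool([510.5,120.5,175],1.374)
E
```

```text
t 3.0 pos [ 497.3 -328.1  171.4] rot [3.1374e+00 2.5000e-03 1.3999e+00] F [ 0.8  0.3 -2.9] open 0.421
tool shift mm [444.3 -63.3  -4.9]
rv [0.0043 0.0024 0.0259]
```

Call:
arm_command --targets '[[[0,0,0],[0.02,-0.003,0],255],[[0,0,0.005],[0.05,-0.007,0],255],[[0,0,0.01],[0.09,-0.013,0],255],[[0,0,0.01],[0.13,-0.018,0],255],[[0,0,0.015],[0.17,-0.024,0],255],[[0,0,0.015],[0.21,-0.03,0],255],[[0,0,0.02],[0.25,-0.036,0],255],[[0,0,0.026],[0.29,-0.042,0],255]]'

```text
t: 3.8
eef_pos: [503.2, -32.2, 167.2]
tcp_rot: [-3.139, -0.0, 1.374]
ft_force: [0.3, -0.2, -2.6]
opening: 0.42
```

Call:
arm_command --targets '[[[0,0,0],[0.04,-0.005,0],255],[[0,0,0],[0.08,-0.01,0],255],[[0,0,0],[0.11,-0.014,0],255],[[0,0,0],[0.135,-0.016,0],255],[[0,0,0],[0.153,-0.017,0],255],[[0,0,0],[0.153,-0.017,0],255],[[0,0,0],[0.153,-0.017,0],255]]'

```text
t: 4.5
eef_pos: [516.8, 119.0, 167.5]
tcp_rot: [-3.14, 0.001, 1.375]
ft_force: [0.6, -0.1, -2.0]
opening: 0.422
```

```bash
python3 - <<'E'
from h import *
totool([510.5,120.5,175],1.374)
z=snap("wrist","w2");snap("side","s2");snap("scene","c2")
E
```

```text
t 4.5 pos [516.8 119.  167.5] rot [-3.1396e+00  9.0000e-04  1.3750e+00] F [ 0.6 -0.1 -2. ] open 0.422
tool shift mm [ 0.3 -6.5 -7.5]
rv [-0.002   0.0009  0.001 ]
```

View pics/w2.png

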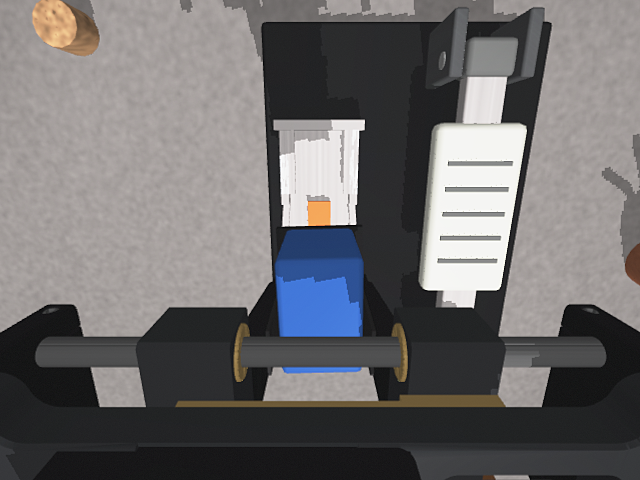

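View pics/s2.png

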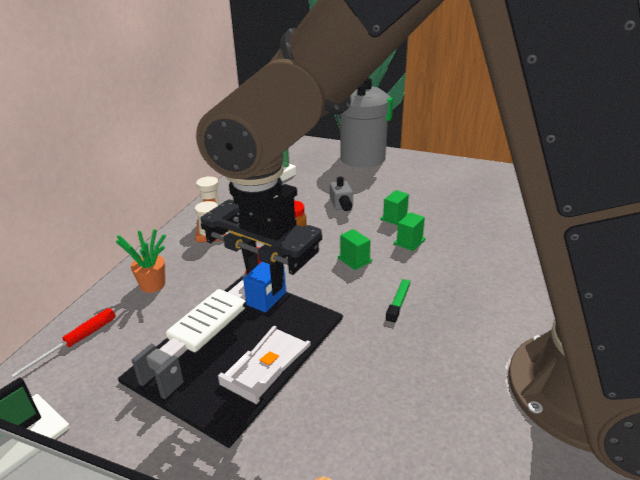

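```bash
python3 - <<'E'
from h import *
z=load("w2");X=cloud(z);p=z["p"].astype(int);hsv=cv2.cvtColor(z["p"],cv2.COLOR_BGR2HSV)
yaw=np.radians(-11.28);ex=np.array([np.cos(yaw),np.sin(yaw)]);ey=np.array([-ex[1],ex[0]]);C=np.array([587,120.5])
D=np.stack([(X[...,:2]-C)@ex,(X[...,:2]-C)@ey,X[...,2]],-1)
# plate edges via rays at z=12
blk=((p.max(-1)<60)).astype(np.uint8)
def hit(u,v,h): 
    q=ray(z,u,v,h)[:2]-C; return np.array([q@ex,q@ey]).round(1)
L=[]
for v in range(40,226,15):
    r=np.where(blk[v,240:300]>0)[0]; L.append(hit(240+r[0]-.5,v,12))
print("left edge (x=-125)",[a.tolist() for a in L])
T=[hit(u,np.where(blk[:80,u]>0)[0][0]-.5,12).tolist() for u in range(280,420,20)]
print("top edge(y=170)",T)
for v in range(116,226,6):
    row=D[v,262:380];br=p[v,262:380].min(-1)>90; i=np.where(br)[0]
    if len(i): print(v,i[0]+262,i[-1]+262,row[i[0]].round(1),row[i[-1]].round(1))
print(D[112:140:3,320].round(1).tolist())
m=cv2.inRange(hsv,np.array((8,100,100)),np.array((20,255,255)));m[:150]=0;m[226:]=0;m[:,:300]=0;m[:,340:]=0
q=D[m>0];print("catch",q.min(0),q.max(0))
w=((p.min(-1)>190)&(D[...,2]>60)&(D[...,2]<80)); q=D[w];print("lamp",q.min(0),q.max(0),cv2.minAreaRect(q[:,:2].astype(np.float32)))
b=cv2.inRange(hsv,np.array((105,100,40)),np.array((130,255,255)));q=X[(b>0)];t=q[abs(q[:,2]-200)<6];print("batt top",cv2.minAreaRect(t[:,:2].astype(np.float32)),t.mean(0))
E
```

```text
left edge (x=-125) [[-118.8, 149.3], [-118.5, 137.8], [-119.1, 126.0], [-118.8, 113.9], [-118.5, 101.6], [-118.1, 88.9], [-118.7, 76.0], [-118.4, 62.7], [-118.1, 49.1], [-118.7, 35.1], [-118.3, 20.8], [-118.0, 6.1], [-118.6, -9.0]]
top edge(y=170) [[-102.5, 163.2], [-85.6, 163.2], [-68.6, 163.2], [-51.7, 163.2], [-34.8, 163.2], [-17.9, 163.2], [-0.9, 163.3]]
116 262 264 [-123.5   88.9   -0.9] [-121.7   89.    -1.7]
122 262 364 [-123.9   83.6   -1.4] [-30.9  81.9  33.8]
128 262 364 [-124.1   78.2   -1.5] [-30.7  77.   33.4]
134 262 358 [-124.3   72.7   -0.8] [-35.   72.3  27. ]
140 262 358 [-124.4   67.2    0. ] [-35.   67.2  28.5]
146 262 358 [-124.7   61.6   -0.2] [-34.7  62.1  27.7]
152 262 358 [-125.    56.    -0.4] [-34.6  57.   28.4]
158 262 358 [-125.5   50.3   -1.5] [-34.5  51.8  28.4]
164 262 357 [-125.5   44.6   -0. ] [-35.3  46.6  29.3]
170 262 357 [-126.    38.7   -1. ] [-34.9  41.2  27.3]
176 262 357 [-126.2   32.9   -0.6] [-34.8  35.9  28.4]
182 262 357 [-126.6   26.9   -1.5] [-34.6  30.4  27.7]
188 262 357 [-127.1   20.8   -2.7] [-34.5  25.1  28.6]
194 262 357 [-127.2  
[... 247 characters left out ...]
 20.7]
224 262 355 [-128.3  -15.9    0.5] [-34.4 -10.8  20.4]
[[-68.5, 91.5, 12.2], [-68.5, 89.1, 10.3], [-68.5, 86.5, 10.6], [-68.5, 82.7, 32.4], [-68.5, 80.2, 33.4], [-68.5, 77.8, 33.5], [-68.5, 75.6, 24.6], [-68.5, 73.3, 15.9], [-68.5, 70.7, 15.4], [-68.5, 68.1, 15.4]]
catch [-80.24556355 -13.26346744  14.89781476] [-58.56102325  65.97131259 336.56552991]
lamp [ 21.21044316 -76.74320462  62.65982323] [ 88.94685767 111.98504746  73.02130649] ((55.16114044189453, 17.59564208984375), (67.70384979248047, 188.7425079345703), 0.12965425848960876)
batt top ((518.1190795898438, 121.21515655517578), (60.14127731323242, 40.39422607421875), 79.68128204345703) [519.78722514 130.68570508 198.48844523]
```

```bash
python3 - <<'E'
from h import *
for n in("scene0","side0"):
    z=load(n);X=cloud(z);p=z["p"].astype(int);hsv=cv2.cvtColor(z["p"],cv2.COLOR_BGR2HSV)
    h=X[...,2]
    blk=((p.max(-1)<60)).astype(np.uint8)
    print(n,"white/orange:")
    m=cv2.inRange(hsv,np.array((8,150,150)),np.array((20,255,255)))
    k,l,s,c=cv2.connectedComponentsWithStats(m)
    for i in range(1,k):
        if s[i,4]>30: q=X[(l==i)]; print(s[i],np.median(q,0).round(1), ray(z,*c[i],18.5).round(1))
    # refine: dense hull region polygon of any nontable, hull contour
    r0=(X[...,0]>400)&(X[...,0]<780)&(X[...,1]>-90)&(X[...,1]<330)&(blk>0)&(h<30)
    r0=cv2.morphologyEx(r0.astype(np.uint8),cv2.MORPH_OPEN,np.ones((3,3)))
    cs,_=cv2.findContours(r0,cv2.RETR_EXTERNAL,cv2.CHAIN_APPROX_NONE)
    cs=[c for c in cs if cv2.contourArea(c)>60]
    hull=cv2.convexHull(np.vstack(cs)); ap=cv2.approxPolyDP(hull,6,True).reshape(-1,2); print(ap.tolist())
    for u,v in ap: print(ray(z,u,v,12).round(1)[:2])
    img=z["p"].copy();cv2.polylines(img,[ap],True,(0,255,255),1)
    cv2.imwrite(f"pics/hull_{n}.png",cv2.resize(img[220:480,100:460],None,fx=2.2,fy=2.2))
E
```

```text
scene0 white/orange:
[   0  264   60   61 1435] [1244.2 -988.7 -751.1] [1064.1 -313.    18.5]
[109 275  10  11  45] [ 899.4 -255.4   18.7] [ 899.5 -255.8   18.5]
[   0  305   61   65 1977] [1267.6 -803.3 -750.8] [1079.4 -212.5   18.5]
[375 338  16  15 146] [518.2 133.1  18.7] [518.  132.8  18.5]
[   0  352   83   98 3805] [1299.7 -565.  -750.6] [1096.7  -85.5   18.5]
[192 358   8  10  48] [826.6  15.2  55.9] [826.   -6.   18.5]
[163 363   9   8  35] [872.4  -5.5  55.6] [873.3 -26.2  18.5]
[180 376   6  12  39] [859.3  36.6  56.2] [859.8  16.4  18.5]
[163 378   8   8  45] [880.2  20.4  55.9] [8.811e+02 4.000e-01 1.850e+01]
[ 69 408  14  11  33] [1188.7 -457.4 -750.5] [1036.8  -23.    18.5]
[   0  412   94   68 2953] [1304.3 -383.8 -750.4] [1101.    18.3   18.5]
[ 41 419  23  13  58] [1260.  -455.5 -749.4] [1076.3  -22.7   18.5]
[ 57 459  38  21 184] [1233.1 -287.1 -750.6] [1061.    70.7   18.5]
[ 76 470  33  10 122] [1192. -249. -749.] [1039.3   90.9   18.5]
[[446, 423], [308, 475], [255, 303], [371, 270]]
[504.7 303.3]
[744.3 259.6]
[677.6 -68.9]
[441.2 -20.1]
side0 white/orange:
[615  16   9  27  48] [  -72.  -1398.9   287.8] [ -235.6 -2746.8    18.5]
[196 209  30  33 299] [ 823.5 -182.4   16.7] [ 819.2 -192.6   18.5]
[132 256  32  36 633] [837.8  33.4  48.5] [863.2   6.7  18.5]
[260 352  19  13 141] [515.9 133.6  18.9] [516.4 133.1  18.5]
[[341, 315], [230, 446], [119, 381], [274, 288]]
[437.2 -20.5]
[497.1 307.3]
[735.6 262.2]
[594.9 -51.6]
```

View pics/hull_scene0.png

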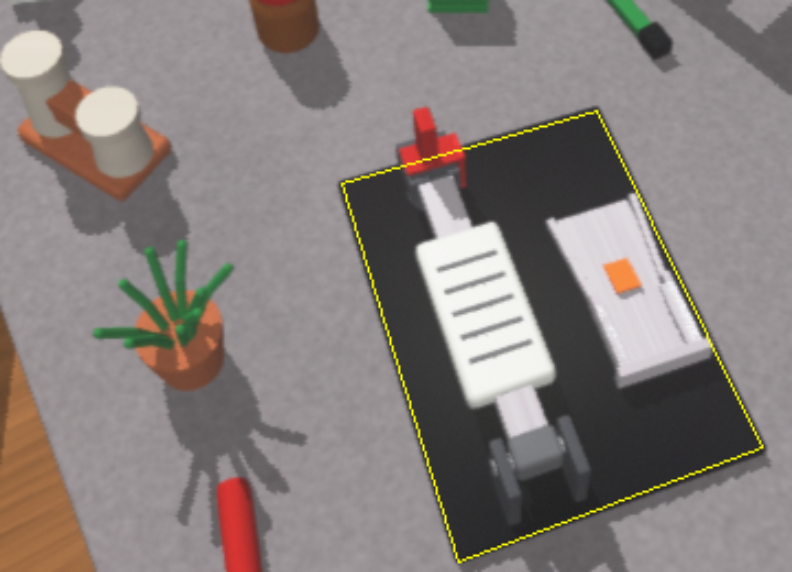

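View pics/hull_side0.png

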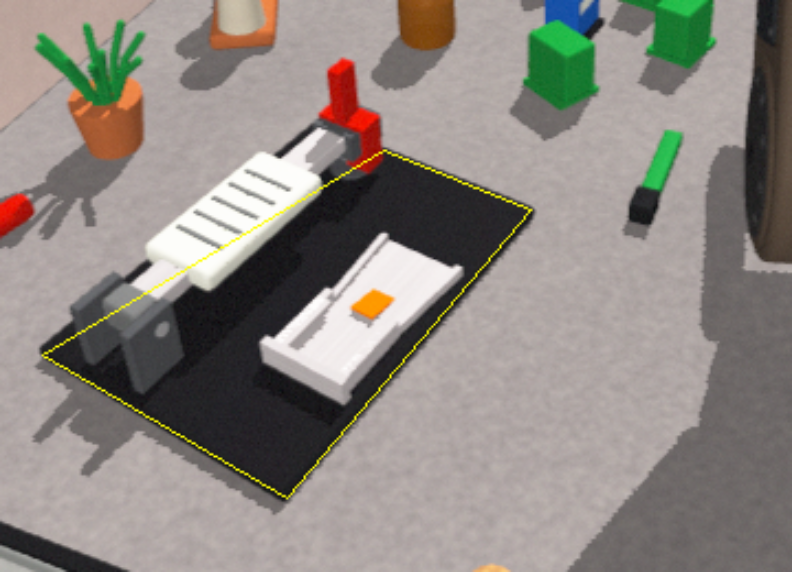

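```bash
cat > dk.py <<'E'
from h import *
from cell import env
import sys
tag=sys.argv[1]
s=env.state();print(s["eef_pos"].round(1),s["qvel"].round(3))
z=snap("wrist",tag);X=cloud(z);p=z["p"].astype(int)
blk=(p.max(-1)<60).astype(np.uint8)
yaw=np.radians(-11.28);ex=np.array([np.cos(yaw),np.sin(yaw)]);ey=np.array([-ex[1],ex[0]])
L=np.array([ray(z,240+np.where(blk[v,240:300]>0)[0][0]-.5,v,12)[:2] for v in range(40,220,5)])
T=np.array([ray(z,u,np.where(blk[:80,u]>0)[0][0]-.5,12)[:2] for u in range(280,420,5)])
f=np.polyfit(L[:,1],L[:,0],1);print("left yaw",np.degrees(np.arctan(-f[0])));g=np.polyfit(T[:,0],T[:,1],1);print("top yaw",np.degrees(np.arctan(g[0])))
cx=np.median(L@ex)+125;cy=np.median(T@ey)-170;C=cx*ex+cy*ey;print("C wrist",C.round(1))
E
python3 dk.py w3
```

```text
[517.5 118.  168.2] [-0.004 -0.002 -0.007 -0.     0.002  0.002]
left yaw -11.106655801211517
top yaw -10.933571302433197
C wrist [592.  112.8]
```

Call:
arm_command --targets '[[[0,0,0],[-0.002,0,0.02],255],[[0,0,0],[-0.005,0,0.045],255],[[0,0,0],[-0.007,0,0.07],255],[[0,0,0],[-0.007,0,0.085],255],[[0,0,0],[-0.007,0,0.088],255],[[0,0,0],[-0.007,0,0.088],255]]'

```text
t: 5.3
eef_pos: [516.5, 111.4, 80.6]
tcp_rot: [-3.141, 0.0, 1.373]
ft_force: [0.5, 0.1, -2.3]
opening: 0.422
```

```bash
python3 dk.py w4; python3 -c "
from h import *
totool([515.5,114.7,80],1.374)
snap('side','s4');snap('scene','c4')
z=load('s4')['p'];cv2.imwrite('pics/s4z.png',cv2.resize(z[230:410,130:350],None,fx=3,fy=3))
z=load('c4')['p'];cv2.imwrite('pics/c4z.png',cv2.resize(z[250:450,300:460],None,fx=3,fy=3))"
```

```text
[516.5 111.4  80.6] [ 0.004 -0.023 -0.012 -0.002  0.008  0.002]
left yaw -11.358412366558705
top yaw -11.328626125614967
C wrist [588.   91.2]
t 5.35 pos [516.8 111.6  81.1] rot [ 3.1411e+00 -1.0000e-04  1.3733e+00] F [ 0.1  0.4 -2.1] open 0.424
tool shift mm [ 2.8 -1.9  1.1]
rv [ 0.0005 -0.0001 -0.0007]
```

View pics/w4.png

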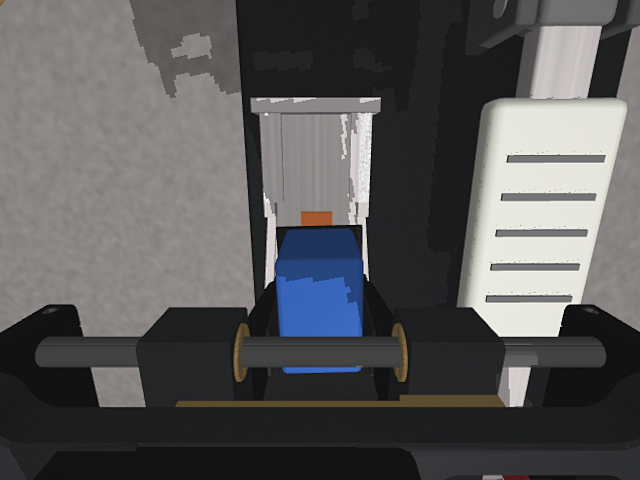

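View pics/s4z.png

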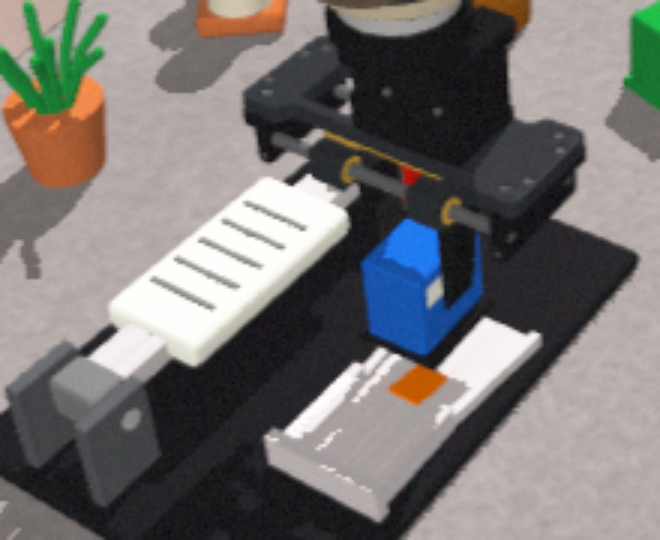

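View pics/c4z.png

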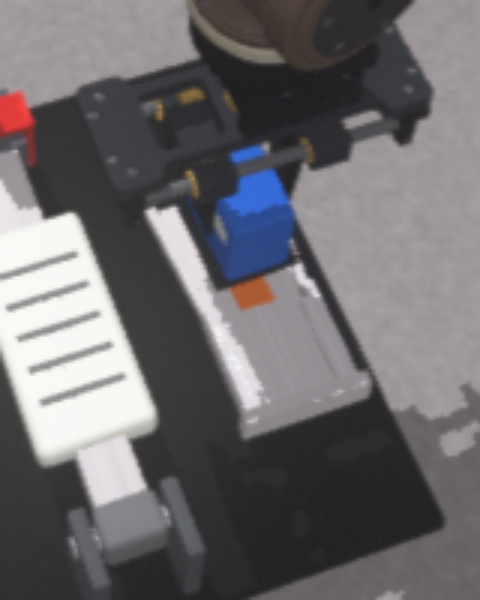

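```bash
python3 - <<'E'
from h import *
z=load("w4");X=cloud(z);p=z["p"]
yaw=np.radians(-11.2);ex=np.array([np.cos(yaw),np.sin(yaw)]);ey=np.array([-ex[1],ex[0]])
D=np.stack([X[...,:2]@ex,X[...,:2]@ey,X[...,2]],-1)
print("TCP",np.array([516.7,111.5])@ex,np.array([516.7,111.5])@ey)
for v in(100,104,108):
    r=D[v]; i=np.where((r[200:420,2]>28)&(r[200:420,2]<40))[0]+200
    print(v,i.min(),i.max(),r[i.min()],r[i.max()],(r[i.min()][0]+r[i.max()][0])/2)
for v in range(220,240,3):
    r=D[v]; i=np.where((r[240:400,2]>47)&(r[240:400,2]<62))[0]+240
    if len(i):print(v,i.min(),i.max(),r[i.min()].round(1),r[i.max()].round(1),(r[i.min()][0]+r[i.max()][0])/2)
print(D[94:130:2,316].round(1).tolist())
hsv=cv2.cvtColor(p,cv2.COLOR_BGR2HSV)
b=cv2.inRange(hsv,np.array((105,100,40)),np.array((130,255,255)));t=D[(b>0)&(abs(X[...,2]-113)<6)];print("btop",cv2.minAreaRect(t[:,:2].astype(np.float32)))
o=cv2.inRange(hsv,np.array((5,150,100)),np.array((20,255,255)));o[:200]=0;o[230:]=0;t=D[o>0];t=t[t[:,2]<40];print("catch",t.min(0),t.max(0))
cv2.imwrite("pics/w4z.png",cv2.resize(p[80:260,230:400],None,fx=4,fy=3.3))
E
```

```text
TCP 485.2023986079004 209.73738909679437
100 251 380 [444.35263598 314.73123824  33.14449593] [521.87066004 314.65834201  32.36833536] 483.111648012929
104 251 380 [444.0954403  312.56298757  32.51749566] [521.62931002 312.20735643  34.49046072] 482.8623751602248
108 251 380 [443.99462838 310.29392874  32.70654176] [521.98327807 310.1078039   33.01682219] 482.98895322517706
226 290 362 [467.2 241.2  50.5] [510.8 242.2  55. ] 489.0097653409307
229 276 362 [459.4 240.9  56.5] [510.7 240.6  55.9] 485.0668268790263
232 276 362 [459.4 239.1  56.7] [510.9 238.4  54.8] 485.1523512746138
235 276 362 [459.3 237.3  56.9] [511.  236.6  54.9] 485.1470025625033
238 277 362 [459.7 235.   55.7] [511.  234.9  55.4] 485.3303839535183
[[483.1, 320.8, 10.3], [483.1, 319.6, 10.8], [483.4, 315.7, 33.8], [483.4, 314.6, 34.0], [483.3, 313.6, 32.5], [483.3, 312.4, 33.2], [483.3, 311.3, 33.5], [483.3, 310.2, 32.6], [483.3, 308.9, 34.7], [483.3, 308.0, 32.6], [483.1, 308.1, 15.4], [483.1, 306.8, 15.8], [483.1, 305.6, 15.3], [483.1, 304.4, 14.8], [483.1, 303.1, 15.3], [483.1, 301.9, 15.2], [483.0, 300.7, 14.6], [483.0, 299.4, 15.5]]
btop ((485.77008056640625, 211.8064422607422), (40.510467529296875, 60.17359161376953), 1.128129005432129)
catch [472.17857119 233.70346436  17.52847778] [493.34101516 243.96390328  21.8357105 ]
```

View pics/w4z.png

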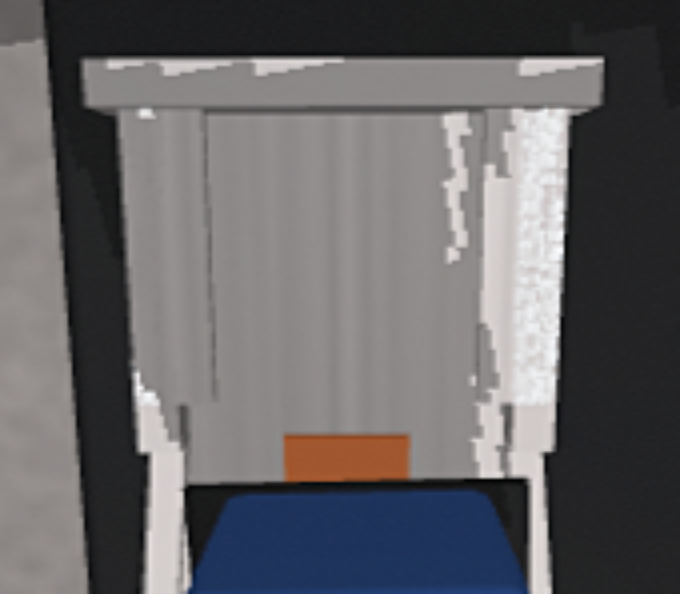

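Call:
arm_command --targets '[[[0,0,0],[0,-0.002,0.006],255],[[0,0,0],[0,-0.002,0.013],255],[[0,0,0],[0,-0.002,0.02],255],[[0,0,0],[0,-0.002,0.025],255],[[0,0,0],[0,-0.002,0.029],255],[[0,0,0],[0,-0.002,0.029],255]]'

```text
t: 6.05
eef_pos: [514.3, 112.2, 51.0]
tcp_rot: [-3.141, 0.0, 1.374]
ft_force: [-0.8, 0.1, -2.6]
opening: 0.42
```

```bash
python3 - <<'E'
from h import *
totool([515.5,114.7,80],1.374)
z=snap("wrist","w5");X=cloud(z);p=z["p"]
yaw=np.radians(-11.2);ex=np.array([np.cos(yaw),np.sin(yaw)]);ey=np.array([-ex[1],ex[0]])
D=np.stack([X[...,:2]@ex,X[...,:2]@ey,X[...,2]],-1)
for v in range(20,120,4):
    r=D[v]; i=np.where((r[200:420,2]>28)&(r[200:420,2]<40))[0]+200
    if len(i):print(v,i.min(),i.max(),r[i.min()].round(1),r[i.max()].round(1),(r[i.min()][0]+r[i.max()][0])/2)
cv2.imwrite("pics/w5z.png",cv2.resize(p[60:280,210:420],None,fx=3,fy=2.7))
E
```

```text
t 6.05 pos [514.3 112.2  51. ] rot [-3.1408e+00  4.0000e-04  1.3738e+00] F [-0.8  0.1 -2.6] open 0.42
tool shift mm [  2.7   0.6 -29. ]
rv [-0.0008  0.0004 -0.0002]
92 244 394 [444.5 315.4  34.3] [521.6 315.5  32.8] 483.06235064909856
96 244 394 [444.1 313.7  32.8] [521.5 313.5  33.6] 482.8230407352819
100 244 394 [444.  311.8  32.9] [521.7 311.7  33.1] 482.8757049821443
104 245 394 [444.4 309.9  32.9] [521.7 309.7  33.8] 483.0558066175373
108 245 393 [444.3 307.9  33. ] [521.7 307.9  31.8] 483.004077277748
112 255 384 [448.6 306.3  28.4] [517.7 306.2  28.6] 483.115749843666
116 255 384 [448.4 304.3  28.2] [517.9 304.2  28.1] 483.1332232427231
```

View pics/w5z.png

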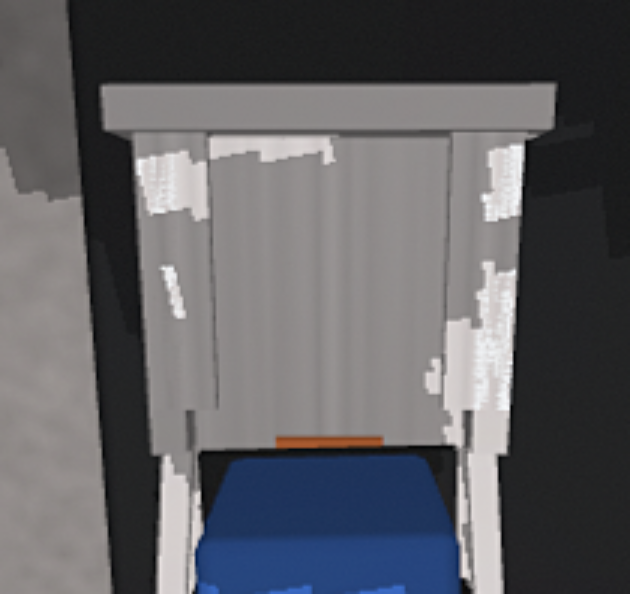

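Call:
arm_command --targets '[[[0,0,0],[0,0,0.002],255],[[0,0,0],[0,0,0.004],255],[[0,0,0],[0,0,0.005],255],[[0,0,0],[0,0,0.0055],255],[[0,0,0],[0,0,0.0055],255]]'

```text
t: 6.6
eef_pos: [514.6, 112.2, 46.1]
tcp_rot: [3.141, -0.0, 1.374]
ft_force: [0.5, 0.5, -1.6]
opening: 0.427
```

Call:
arm_command --targets '[[[0,0,0],[0,0,0.0005],255],[[0,0,0],[0.004,0,0.0005],255],[[0,0,0],[0.009,0,0.0005],255],[[0,0,0],[0.014,0,0.0005],255],[[0,0,0],[0.019,0,0.0005],255],[[0,0,0],[0.024,0,0.0005],255],[[0,0,0],[0.028,0,0.0005],255]]'

```text
t: 7.3
eef_pos: [520.2, 140.1, 45.8]
tcp_rot: [3.141, 0.0, 1.374]
ft_force: [-1.9, -3.6, 6.8]
opening: 0.422
```

Call:
arm_command --targets '[[[0,0,0],[0.005,0,-0.0003],255],[[0,0,0],[0.01,0,-0.0003],255],[[0,0,0],[0.015,0,-0.0003],255],[[0,0,0],[0.02,0,-0.0003],255],[[0,0,0],[0.025,0,-0.0003],255],[[0,0,0],[0.029,0,-0.0003],255],[[0,0,0],[0.032,0,-0.0003],255]]'

```text
t: 8.0
eef_pos: [526.3, 171.5, 45.9]
tcp_rot: [3.142, 0.0, 1.374]
ft_force: [0.1, -3.2, 1.7]
opening: 0.423
```

Call:
arm_command --targets '[[[0,0,0],[0.002,0,0],255],[[0,0,0],[0.003,0,0],255],[[0,0,0],[0.004,0,0],255],[[0,0,0],[0.005,0,0],255],[[0,0,0],[0.006,0,0],255],[[0,0,0],[0.006,0,0],255]]'

```text
t: 8.6
eef_pos: [527.4, 176.8, 45.9]
tcp_rot: [-3.141, 0.0, 1.374]
ft_force: [-0.7, -2.8, 1.9]
opening: 0.421
```

```bash
python3 - <<'E'
from h import *
totool([515.5,114.7,80],1.374)
snap('side','s6');snap('scene','c6');z=snap("wrist","w6");X=cloud(z)
z=load('s6')['p'];c=load('c6')['p']
a=cv2.resize(z[250:420,190:330],(390,470));b=cv2.resize(c[280:420,300:440],(400,470))
cv2.imwrite('pics/z6.png',np.hstack([a,b]))
E
```

```text
t 8.6 pos [527.4 176.8  45.9] rot [-3.1414e+00  4.0000e-04  1.3737e+00] F [-0.7 -2.8  1.9] open 0.421
tool shift mm [-63.2   0.5 -34.1]
rv [-0.0002  0.0004 -0.0003]
```

View pics/z6.png

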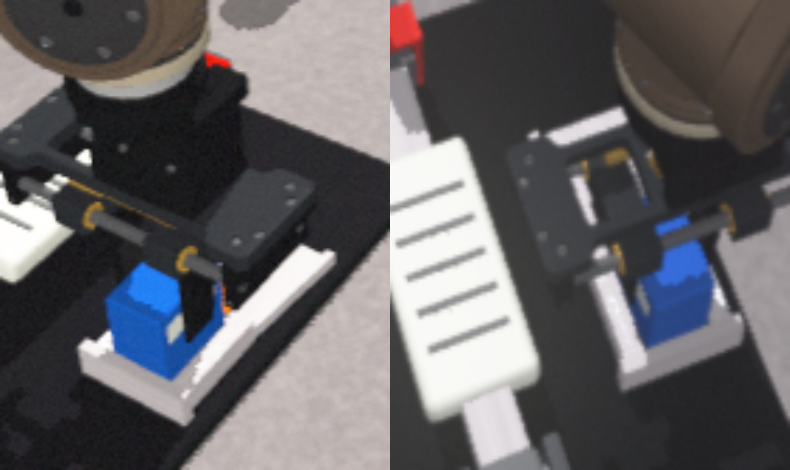

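View pics/w6.png

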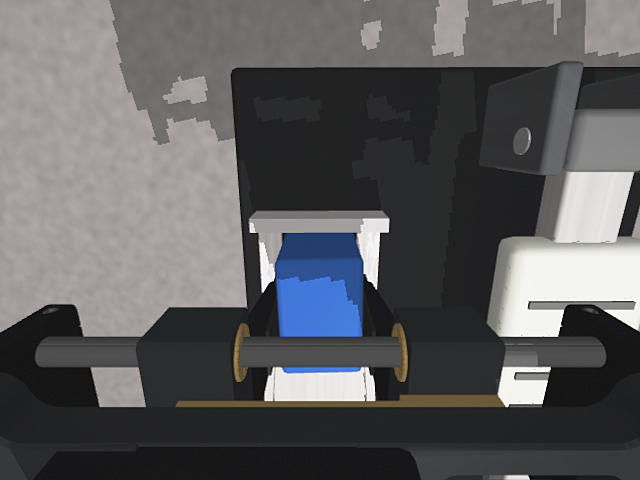

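Call:
arm_command --targets '[[[0,0,0],[0.001,0,0],255],[[0,0,0],[0.002,0,0],255],[[0,0,0],[0.003,0,0],255],[[0,0,0],[0.003,0,0],255]]'

```text
t: 9.15
eef_pos: [527.0, 178.2, 46.1]
tcp_rot: [-3.139, 0.003, 1.374]
ft_force: [-5.1, -18.4, 9.0]
opening: 0.417
```

```bash
python3 - <<'E'
from h import *
totool([515.5,114.7,80],1.374)
z=snap('side','s7');X=cloud(z)
hsv=cv2.cvtColor(z["p"],cv2.COLOR_BGR2HSV)
o=cv2.inRange(hsv,np.array((5,150,100)),np.array((20,255,255)))&((abs(X[...,0]-520)<60)&(abs(X[...,1]-130)<60)&(X[...,2]<40)).astype(np.uint8)*255
q=X[o>0];print(len(q),q.round(1)[:12].tolist())
cv2.imwrite('pics/s7z.png',cv2.resize(z["p"][290:400,210:330],None,fx=5,fy=5))
E
```

```text
t 9.15 pos [527.  178.2  46.1] rot [-3.1394e+00  3.0000e-03  1.3744e+00] F [ -5.1 -18.4   9. ] open 0.417
tool shift mm [-64.6   1.  -33.7]
rv [-0.0022  0.003   0.0004]
1 [[508.2, 142.2, 20.1]]
```

View pics/s7z.png

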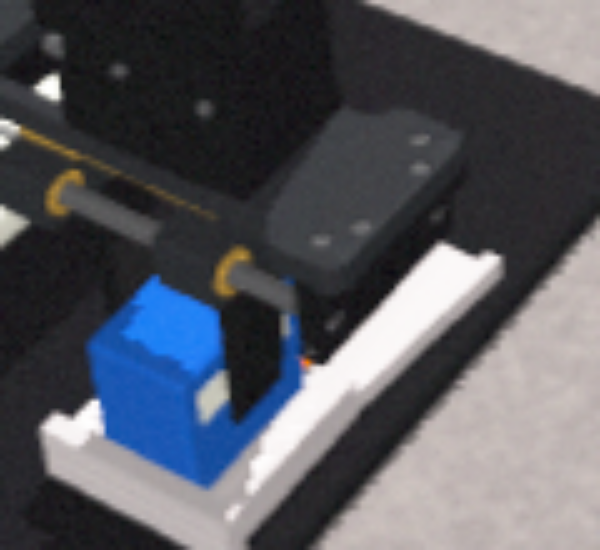

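Call:
arm_command --targets '[[[0,0,0],[0,0,0],110],[[0,0,0],[-0.001,0,0],100],[[0,0,0],[-0.001,0,0],100],[[0,0,0],[-0.001,0,-0.02],100],[[0,0,0],[-0.001,0,-0.05],100],[[0,0,0],[-0.001,0,-0.09],100],[[0,0,0],[-0.001,0,-0.13],100],[[0,0,0],[-0.001,0,-0.17],100]]'

```text
t: 10.0
eef_pos: [527.6, 179.2, 217.5]
tcp_rot: [3.142, -0.0, 1.374]
ft_force: [0.5, -0.2, -0.1]
opening: 0.605
```

```bash
python3 - <<'E'
from h import *
totool([515.5,114.7,80],1.374)
z=snap('side','s8');c=snap('scene','c8');w=snap("wrist","w8")
for k in(z,c):
    X=cloud(k);hsv=cv2.cvtColor(k["p"],cv2.COLOR_BGR2HSV)
    o=cv2.inRange(hsv,np.array((5,150,100)),np.array((20,255,255)))&((abs(X[...,0]-520)<60)&(abs(X[...,1]-130)<60)&(X[...,2]<40)).astype(np.uint8)*255
    q=X[o>0];print(len(q),q.min(0).round(1) if len(q) else'',q.max(0).round(1)if len(q) else'')
a=cv2.resize(z["p"][270:420,190:340],(400,400));b=cv2.resize(c["p"][260:420,300:460],(400,400))
cv2.imwrite('pics/z8.png',np.hstack([a,b]))
E
```

```text
t 10.0 pos [527.6 179.2 217.5] rot [ 3.1416e+00 -2.0000e-04  1.3741e+00] F [ 0.5 -0.2 -0.1] open 0.605
tool shift mm [-65.7   0.8 137.5]
rv [ 0.     -0.0002  0.0001]
58 [504.1 117.7  14.5] [522.2 142.   20.7]
34 [507.1 118.1  12.2] [527.1 130.8  21.2]
```

View pics/z8.png

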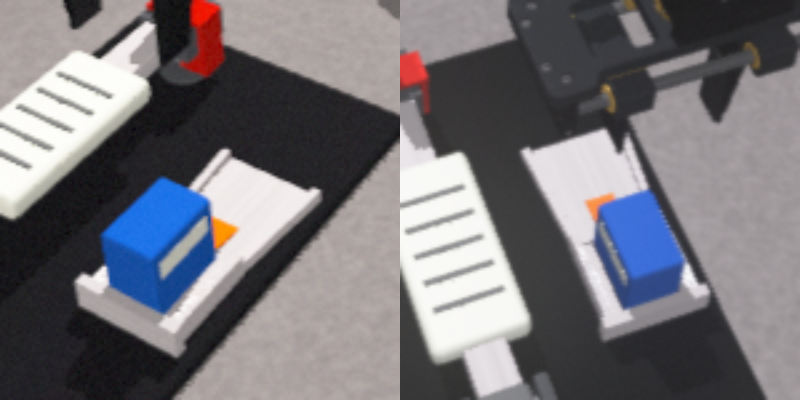

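View pics/w8.png

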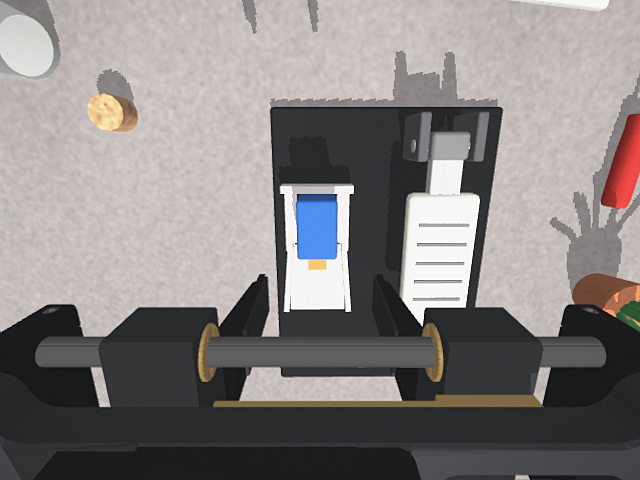

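```bash
python3 - <<'E'
from h import *
yaw=np.radians(-11.2);ex=np.array([np.cos(yaw),np.sin(yaw)]);ey=np.array([-ex[1],ex[0]])
for n in("side0","scene0","s8","c8","w8"):
    k=load(n);X=cloud(k);hsv=cv2.cvtColor(k["p"],cv2.COLOR_BGR2HSV)
    D=np.stack([X[...,:2]@ex,X[...,:2]@ey,X[...,2]],-1)
    o=cv2.inRange(hsv,np.array((5,150,100)),np.array((22,255,255)))&((abs(X[...,0]-520)<60)&(abs(X[...,1]-130)<40)&(X[...,2]<40)).astype(np.uint8)*255
    q=D[o>0]
    if len(q)<4: print(n,len(q));continue
    print(n,len(q),[(b,round(float(np.median(q[abs(q[:,1]-b)<2.5,2])),1),int((abs(q[:,1]-b)<2.5).sum())) for b in range(215,255,5) if (abs(q[:,1]-b)<2.5).any()])
    b=cv2.inRange(hsv,np.array((105,100,40)),np.array((130,255,255)));t=D[(b>0)&(abs(X[...,2]-78)<5)]
    if len(t)>50:print("btop",cv2.minAreaRect(t[:,:2].astype(np.float32)))
    s=D[(abs(X[...,2]-33)<2.5)&(k["p"].min(-1)>150)&(abs(D[...,0]-483)<45)&(abs(D[...,1]-311)<12)]
    if len(s):print("stop",np.percentile(s[:,1],[2,98]))
E
```

```text
side0 140 [(215, 15.6, 9), (220, 16.7, 22), (225, 17.7, 23), (230, 18.7, 22), (235, 19.6, 24), (240, 21.3, 21), (245, 20.9, 19)]
stop [307.99966256 317.45732152]
scene0 145 [(215, 14.7, 7), (220, 17.0, 20), (225, 18.0, 29), (230, 18.9, 24), (235, 18.8, 24), (240, 20.3, 28), (245, 21.6, 13)]
stop [300.6413552  317.53302702]
s8 58 [(215, 15.8, 9), (220, 16.7, 17), (225, 18.0, 19), (230, 18.9, 6), (235, 19.0, 5), (240, 20.2, 2)]
btop ((480.504150390625, 279.514404296875), (60.58925247192383, 40.608299255371094), 89.54302215576172)
stop [303.77590299 317.70454934]
c8 34 [(215, 14.8, 5), (220, 17.3, 19), (225, 17.2, 7), (230, 18.1, 3)]
btop ((482.27496337890625, 280.5496826171875), (61.1602897644043, 39.635807037353516), 89.62505340576172)
stop [300.33399454 317.49615297]
w8 48 [(215, 15.4, 19), (220, 16.1, 6), (225, 17.4, 22), (230, 18.8, 1)]
btop ((483.11260986328125, 278.86639404296875), (39.56904220581055, 58.267181396484375), 0.18091553449630737)
stop [308.30936423 315.93726257]
```

The catch profile is back to its initial slope, rising from about 16 to about 20 mm, so it is up behind the battery. The battery centre is at about y +52 in the dock frame, so it is home. Next is the latch.

```bash
python3 - <<'E'
from h import *
totool([616,-22,220],1.3753)
E
```

```text
t 10.15 pos [528.6 179.4 218.1] rot [ 3.1372e+00 -2.1000e-03  1.3742e+00] F [ 0.8 -0.1 -0.4] open 0.609
tool shift mm [-180.5  125.1   -1.7]
rv [ 0.0044 -0.0021 -0.0011]
```

Call:
arm_command --targets '[[[0,0,0],[-0.018,0.012,0],100],[[0,0,0],[-0.045,0.031,0],100],[[0,0,0],[-0.075,0.052,0],100],[[0,0,0],[-0.105,0.073,0],100],[[0,0,0],[-0.135,0.094,0],100],[[0,0,0],[-0.165,0.114,0],100],[[0,0,0],[-0.18,0.125,0],100],[[0,0,0],[-0.18,0.125,0],100]]'

```text
t: 10.95
eef_pos: [615.5, -23.6, 214.4]
tcp_rot: [-3.14, 0.0, 1.371]
ft_force: [0.3, -0.1, -0.3]
opening: 0.609
```

```bash
python3 - <<'E'
from h import *
totool([616,-22,220],1.3753)
k=snap("wrist","w9");X=cloud(k);hsv=cv2.cvtColor(k["p"],cv2.COLOR_BGR2HSV)
yaw=np.radians(-11.2);ex=np.array([np.cos(yaw),np.sin(yaw)]);ey=np.array([-ex[1],ex[0]])
m=cv2.inRange(hsv,np.array((0,150,80)),np.array((6,255,255)))
D=np.stack([X[...,:2]@ex,X[...,:2]@ey,X[...,2]],-1)
t=D[(m>0)&(abs(X[...,2]-124)<6)&(abs(X[...,0]-616)<50)&(abs(X[...,1]+22)<60)]
print(len(t),t[:,2].mean(),cv2.minAreaRect(t[:,:2].astype(np.float32)),t.mean(0),t.min(0),t.max(0))
E
```

```text
t 10.95 pos [615.5 -23.6 214.4] rot [-3.1399e+00  1.0000e-04  1.3714e+00] F [ 0.3 -0.1 -0.3] open 0.609
tool shift mm [ 1.7  0.2 -5.6]
rv [-0.0017  0.0001 -0.0039]
475 123.72517247162796 ((607.8088989257812, 97.74083709716797), (23.168306350708008, 13.175496101379395), 89.95121002197266) [607.87078574  98.50921369 123.72517247] [601.21403233  86.16019862 118.04076502] [614.40570254 109.32769991 125.77606092]
```

View pics/w9.png

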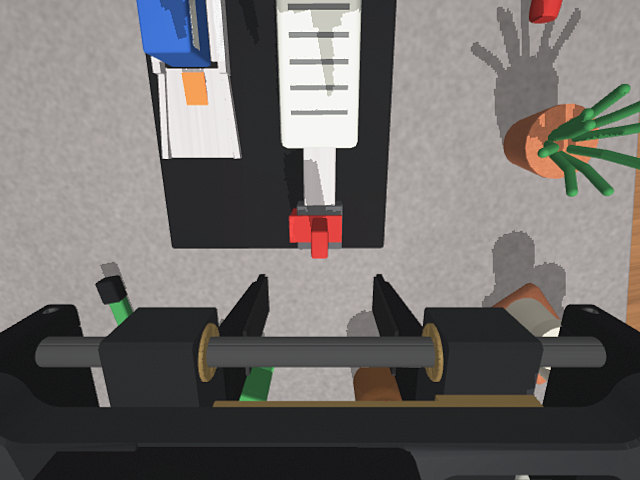

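Call:
arm_command --targets '[[[0,0,0],[0.001,-0.001,0.03],100],[[0,0,0],[0.001,-0.001,0.065],100],[[0,0,0],[0.001,-0.001,0.095],100],[[0,0,0],[0.001,-0.001,0.118],100],[[0,0,0],[0.001,-0.001,0.128],100],[[0,0,0],[0.001,-0.001,0.128],100],[[0,0,0],[0.001,-0.001,0.128],100]]'

```text
t: 11.7
eef_pos: [614.7, -20.3, 88.8]
tcp_rot: [3.141, -0.0, 1.374]
ft_force: [-0.2, -0.5, -0.2]
opening: 0.607
```

Call:
arm_command --targets '[[[0,0,0],[0,0,0],150],[[0,0,0],[0,0,0],190],[[0,0,0],[0,0,0],220],[[0,0,0],[0,0,0],255],[[0,0,0],[0,0,0],255],[[0,0,0],[0,0,0],255]]'

```text
t: 12.3
eef_pos: [614.4, -20.9, 88.0]
tcp_rot: [3.142, 0.0, 1.374]
ft_force: [-0.1, -0.8, 0.9]
opening: 0.164
```

Call:
arm_command --targets '[[[0,0,0],[0,0,0],255],[[0,0,0],[0,-0.002,0],255],[[0,0,0],[0,-0.004,0],255],[[0,0,0],[0,-0.006,0],255],[[0,0,0],[0,-0.008,0],255],[[0,0,0],[0,-0.01,0],255],[[0,0,0],[0,-0.012,0],255],[[0,0,0],[0,-0.013,0],255]]'

```text
t: 13.1
eef_pos: [602.5, -18.5, 88.2]
tcp_rot: [3.139, 0.0, 1.374]
ft_force: [8.5, -1.2, -2.9]
opening: 0.146
```

Call:
arm_command --targets '[[[0,0,0],[0,0,0],255],[[0,0,0],[0,0,0],255]]'

```text
t: 13.3
eef_pos: [602.6, -18.6, 88.2]
tcp_rot: [3.139, 0.0, 1.374]
ft_force: [8.0, -2.3, -3.5]
opening: 0.146
```

```bash
python3 - <<'E'
from h import *
totool([614.4,-20.9,88],1.374)
z=snap('side','s10');c=snap('scene','c10');w=snap('wrist','w10')
a=cv2.resize(z["p"][200:340,190:330],(400,400));b=cv2.resize(c["p"][230:350,250:370],(400,400))
cv2.imwrite('pics/z10.png',np.hstack([a,b]))
E
```

```text
t 13.3 pos [602.6 -18.6  88.2] rot [3.1388 0.     1.3738] F [ 8.  -2.3 -3.5] open 0.146
tool shift mm [ 0.  12.   0.2]
rv [ 0.0028  0.     -0.0002]
```

View pics/z10.png

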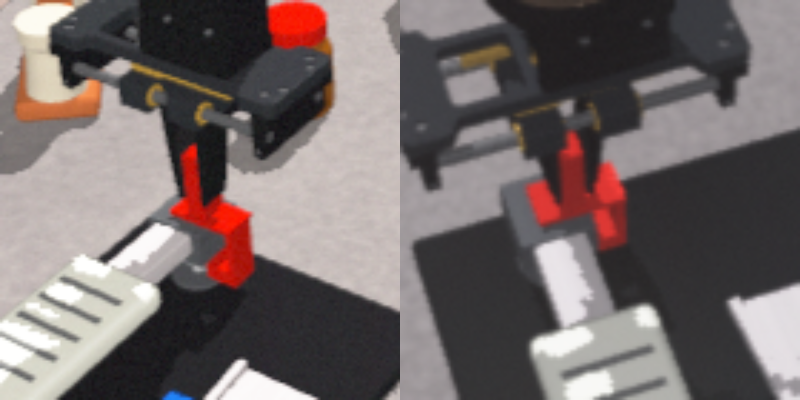

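View pics/w10.png

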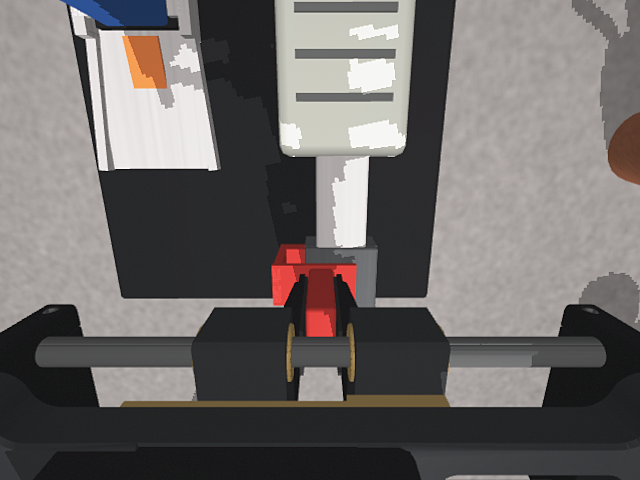

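Call:
arm_command --targets '[[[0,0,0],[0,-0.001,0],255],[[0,-0.01,0],[0.0003,-0.001,-0.0026],255],[[0,-0.02,0],[0.0007,-0.001,-0.0052],255],[[0,-0.03,0],[0.0011,-0.001,-0.0078],255],[[0,-0.04,0],[0.0015,-0.001,-0.0104],255],[[0,-0.05,0],[0.002,-0.001,-0.013],255],[[0,-0.06,0],[0.0025,-0.001,-0.0155],255],[[0,-0.06,0],[0.0025,-0.001,-0.0155],255]]'

```text
t: 14.25
eef_pos: [602.3, -15.9, 104.0]
tcp_rot: [3.138, 0.061, 1.374]
ft_force: [7.4, -1.9, -2.4]
opening: 0.148
```

```bash
python3 - <<'E'
from h import *
z=snap('side','s11');c=snap('scene','c11')
a=cv2.resize(z["p"][200:340,190:330],(400,400));b=cv2.resize(c["p"][230:350,250:370],(400,400))
cv2.imwrite('pics/z11.png',np.hstack([a,b]))
E
```

```text
(no output)
```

View pics/z11.png

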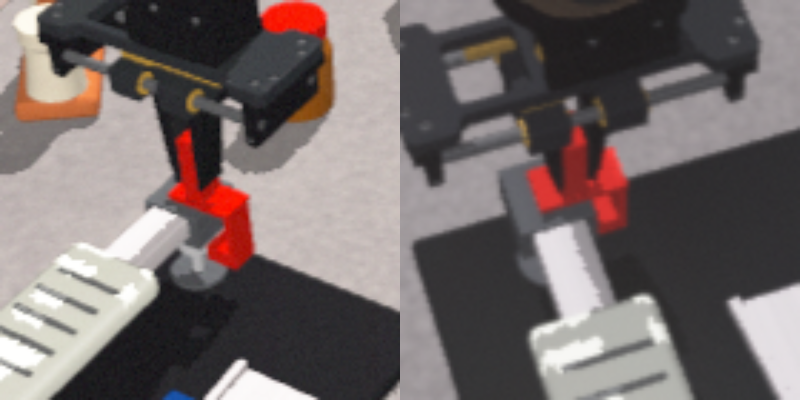

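The arm is coming off the ball with the latch clear, so I'll keep following the arc.

Call:
arm_command --targets '[[[0,-0.02,0],[0.0007,0,-0.0052],255],[[0,-0.04,0],[0.0015,0,-0.0104],255],[[0,-0.06,0],[0.0025,0,-0.0155],255],[[0,-0.08,0],[0.0035,0,-0.0207],255],[[0,-0.1,0],[0.0046,0,-0.0258],255],[[0,-0.12,0],[0.0058,0,-0.0309],255],[[0,-0.14,0],[0.0071,0,-0.036],255],[[0,-0.16,0],[0.0086,0,-0.041],255]]'

```text
t: 15.15
eef_pos: [604.2, -5.0, 144.2]
tcp_rot: [3.139, 0.221, 1.374]
ft_force: [7.3, -2.3, -2.8]
opening: 0.142
```

Call:
arm_command --targets '[[[0,-0.02,0],[0.0007,0,-0.0052],255],[[0,-0.04,0],[0.0015,0,-0.0104],255],[[0,-0.06,0],[0.0025,0,-0.0155],255],[[0,-0.08,0],[0.0035,0,-0.0207],255],[[0,-0.1,0],[0.0046,0,-0.0258],255],[[0,-0.12,0],[0.0058,0,-0.0309],255],[[0,-0.14,0],[0.0071,0,-0.036],255],[[0,-0.16,0],[0.0086,0,-0.041],255]]'

```text
t: 15.95
eef_pos: [607.5, 12.1, 182.2]
tcp_rot: [3.139, 0.381, 1.374]
ft_force: [8.0, -1.1, -2.8]
opening: 0.149
```

Call:
arm_command --targets '[[[0,-0.02,0],[0.0007,0,-0.0052],255],[[0,-0.04,0],[0.0015,0,-0.0104],255],[[0,-0.06,0],[0.0025,0,-0.0155],255],[[0,-0.08,0],[0.0035,0,-0.0207],255],[[0,-0.09,0],[0.004,0,-0.0232],255],[[0,-0.1,0],[0.0046,0,-0.0258],255],[[0,-0.1,0],[0.0046,0,-0.0258],255],[[0,-0.1,0],[0.0046,0,-0.0258],255]]'

```text
t: 16.75
eef_pos: [610.1, 25.6, 204.2]
tcp_rot: [3.14, 0.48, 1.374]
ft_force: [7.4, -1.3, -2.3]
opening: 0.142
```

Call:
arm_command --targets '[[[0,0,0],[0,0,0],255],[[0,0,0],[0,0,0],255],[[0,0,0],[0,0,0],255],[[0,0,0],[0,0,0],255]]'

```text
t: 17.15
eef_pos: [610.1, 25.5, 204.1]
tcp_rot: [3.14, 0.48, 1.374]
ft_force: [7.9, -1.7, -3.4]
opening: 0.147
```

```bash
python3 - <<'E'
from h import *
totool([600,0,200])
yaw=np.radians(-11.2);ex=np.array([np.cos(yaw),np.sin(yaw)]);ey=np.array([-ex[1],ex[0]])
for n,t in(("side","s12"),("scene","c12")):
    k=snap(n,t);X=cloud(k);hsv=cv2.cvtColor(k["p"],cv2.COLOR_BGR2HSV)
    D=np.stack([X[...,:2]@ex-558.1,X[...,:2]@ey-227,X[...,2]],-1)
    w=D[(hsv[...,1]<50)&(k["p"].min(-1)>130)&(D[...,0]>15)&(D[...,0]<85)&(D[...,1]>-60)&(D[...,1]<95)&(D[...,2]>60)]
    f=np.polyfit(w[:,1],w[:,2],1);print(n,len(w),"lamp head slope angle",-np.arctan(f[0]))
    m=cv2.inRange(hsv,np.array((0,150,80)),np.array((6,255,255)))
    q=D[(m>0)&(abs(D[...,0]-45)<50)&(D[...,1]<-50)&(D[...,1]>-180)&(D[...,2]<300)];print("red",q.min(0).round(),q.max(0).round())
    b=cv2.inRange(hsv,np.array((105,100,40)),np.array((130,255,255)));t=D[(b>0)&(abs(X[...,2]-78)<5)]
    if len(t)>50:print("btop",cv2.minAreaRect(t[:,:2].astype(np.float32)))
    o=D[(cv2.inRange(hsv,np.array((5,150,100)),np.array((22,255,255)))>0)&(abs(D[...,0]+75)<20)&(abs(D[...,1])<30)];print("catch n",len(o),o.max(0).round(1) if len(o) else'')
    cv2.imwrite(f"pics/{n}12.png",k["p"])
E
```

```text
t 17.15 pos [610.1  25.5 204.1] rot [3.1397 0.4799 1.3739] F [ 7.9 -1.7 -3.4] open 0.147
tool shift mm [-22.1  -4.9  16.1]
side 2906 lamp head slope angle 0.45558122248677096
red [   3. -121.  143.] [ 59. -58. 233.]
btop ((-77.51771545410156, 52.34716033935547), (40.656253814697266, 61.76015090942383), 1.3088438510894775)
catch n 58 [-69.6  21.8  41.4]
scene 3916 lamp head slope angle 0.46018600592822306
red [  53. -101.  190.] [ 56. -86. 198.]
btop ((-75.88105773925781, 53.22949981689453), (40.05157470703125, 59.90233612060547), 0.03215125948190689)
catch n 34 [-65.7   3.6  20.7]
```

View pics/s12.png

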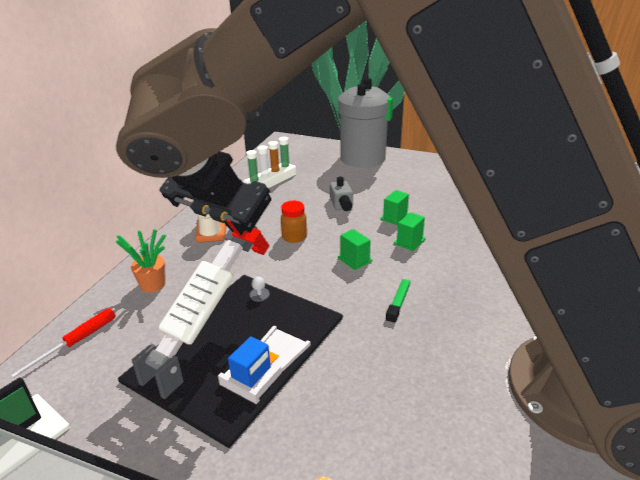

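View pics/c12.png

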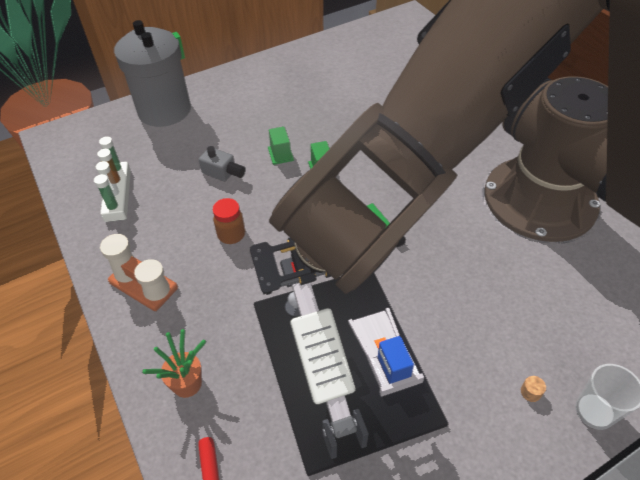

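The side view shows the bare ball at (259,285) and the arm raised and held. The battery is home at (250,360) with the orange catch behind it, and the bystanders haven't moved. I'll hand it in now.

```bash
python3 -c "
from cell import env
s=env.state();print(abs(s['qvel']).max());env.job_done()"
```

```text
0.001437228925338282
the job is handed in; nothing more can be done
```

The job is done and handed in at about 17 s. The battery is fitted, and the lamp arm is off its ball and still held up by the gripper.

- **Battery:** I set it in the shoe and slid it about 66 mm to the end stop, where the push force rose to about 18 N. After I let go, the catch had its original slope, rising from about 16 mm to 20 mm. The battery centre reads at dock y of about 52 mm.
- **Latch:** I pulled the red tab about 12 mm at roughly 8 N, then 1 mm more. That is past the 9 mm needed to clear the ball. Only then did I start the lift, which met no resistance.
- **Lift:** I followed the hinge arc to 0.48 rad. The tool pose gives about 120 mm of coupler lift. The cameras read the lamp head's tilt at about 0.46 rad, which is about 115 mm. Both are above the 100 mm minimum. At the end the arm was steady (joint speeds below 0.002 rad/s) and still gripping the tab.
- **Bystanders:** In the final pictures the jar and pump are where they were. The scraper also looks unmoved in the side view, but the arm hid most of it in the scene view. I checked all three by eye only.
- **Disagreement:** The cameras differed by up to about 9 mm on where the dock was. I aligned the battery to the shoe as the wrist camera saw it.

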